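Flip the finished turbo's tray flag from red to green

TASK

One of the two job trays holds a turbocharger that is fully assembled: with a fingertip, push that tray's status flag up and right over its hinge until it lies flat with its green face up, then take your hand away. Only push the flag, do not take it between the fingers, and do not lift or shift the tray. The tray with the turbo still in pieces keeps its red face up, and all the other things on the bench stay where they are.

Things in the scene. Friction and masses are not known exactly. Their poses are not given: they have to be found in the camera images.
- tray_built: loose heavy (over 2.5 kg) blue tray with an ASSEMBLED turbocharger (two snail housings, one aluminium, one dark iron, bolted together). 300 mm long (x), 200 wide (y), walls 75 high, 5 thick; turbo parts begin 80 mm behind the front wall, up to 150 mm above the mat. Origin: underside, below the middle of the short front wall, where its flag is clipped; +x runs back along the tray, away from the robot. It stands on a mat 3 mm thick.
- flag_built (a joint): flag angle, rad: 0 = level in front of the tray (its -x side), red face with white bar up; 1.57 = upright; 3.14 = level over the tray (+x side), green face with white disc up. Stops at 0 and 3.14; starts at 0 to 0.3. Stiff hinge (0.03 Nm, about 0.5 N at the free edge, more than its weight): it stays where it is left.
- flag_built_hinge (a point): middle of the flag's hinge axis (along the tray's y), 98 mm above the tray's underside. Frame turns with the flag: -x to its free edge, +z out of the red face. Plate 60 mm wide, 4 thick, 9 to 58 mm from the axis. Steel rest tongue, fixed, 14 wide, 2.5 to 4.5 mm below the axis, reaches 28 mm in front and behind; else free space under the red-up flag.
- flag_built_edge (a point): middle of the round black bead, 8 mm in diameter and 60 mm long, along the flag's free edge, 61 mm from the hinge axis (same axes as the hinge point).
- tray_stripped: loose heavy (over 2.5 kg) blue tray with a turbocharger IN PIECES (compressor snail face up, bearing cartridge, actuator can). 300 mm long (x), 200 wide (y), walls 75 high, 5 thick; turbo parts begin 80 mm behind the front wall, up to 150 mm above the mat. Origin: underside, below the middle of the short front wall, where its flag is clipped; +x runs back along the tray, away from the robot. It stands on a mat 3 mm thick.
- flag_stripped (a joint): flag angle, rad: 0 = level in front of the tray (its -x side), red face with white bar up; 1.57 = upright; 3.14 = level over the tray (+x side), green face with white disc up. Stops at 0 and 3.14; starts at 0 to 0.3. Stiff hinge (0.03 Nm, about 0.5 N at the free edge, more than its weight): it stays where it is left.
- flag_stripped_hinge (a point): middle of the flag's hinge axis (along the tray's y), 98 mm above the tray's underside. Frame turns with the flag: -x to its free edge, +z out of the red face. Plate 60 mm wide, 4 thick, 9 to 58 mm from the axis. Steel rest tongue, fixed, 14 wide, 2.5 to 4.5 mm below the axis, reaches 28 mm in front and behind; else free space under the red-up flag.
- flag_stripped_edge (a point): middle of the round black bead, 8 mm in diameter and 60 mm long, along the flag's free edge, 61 mm from the hinge axis (same axes as the hinge point).
- wrench: loose steel wrench, 160 mm long, lying on the mat; origin under its middle, long axis x.
- pipe_flange: loose dark iron pipe flange, 68 mm high, 54 mm across, standing on the mat between the trays; origin under its centre.
- spray_can: loose white spray can with a blue band and red cap, 64 mm diameter, 190 mm high, standing on the mat; origin under its centre.
- nut: loose steel flange nut, 22 mm across, 11 mm high, lying on the mat; origin under its centre.
Not all that is in view belongs to the job. Of the things like the pipe_flange, leave any that is white or yellow; of the rest the smaller one is meant.

How it is judged:
At the end, for the whole second after the job is handed in: The assembled turbo's tray flag lies green face up, within 0.14 rad of its stop (3.14) and at rest; the other flag is below 0.45 rad (red up); trays, wrench, flange, can and nut are within 30 mm of where they began; trays, flange and can upright (value of joint flag_built above 3.00159 rad and velocity of joint flag_built between -0.05 and 0.05 rad/s and value of joint flag_stripped below 0.45 rad and distance of each of tray_built, tray_stripped, wrench, pipe_flange, spray_can, nut from where it was at the start of the episode below 0.03 m and angle between each of tray_built, tray_stripped, pipe_flange, spray_can's own z axis and vertical below 0.05 rad); the robot touches nothing.
It fails at once if a flag is taken between the fingers instead of being pushed ((contact force between the fingers and tray_built above 0.3 N and x of the grasp point in the frame of flag_built_hinge between -0.072 and -0.008 m and y of the grasp point in the frame of flag_built_hinge between -0.037 and 0.037 m and z of the grasp point in the frame of flag_built_hinge between -0.006 and 0.006 m) or (contact force between the fingers and tray_stripped above 0.3 N and x of the grasp point in the frame of flag_stripped_hinge between -0.072 and -0.008 m and y of the grasp point in the frame of flag_stripped_hinge between -0.037 and 0.037 m and z of the grasp point in the frame of flag_stripped_hinge between -0.006 and 0.006 m)).
It fails at once if a tray is lifted, tipped or shifted by more than 30 mm (height (world z) of any of tray_built, tray_stripped above 0.015 m or angle between any of tray_built, tray_stripped's own z axis and vertical above 0.08 rad or distance of any of tray_built, tray_stripped from where it was at the start of the episode above 0.03 m).
It fails at once if the flag of the stripped turbo's tray is moved by more than about 25 mm at its edge (distance of flag_stripped_edge from where it was at the start of the episode above 0.025 m).
It fails at once if the wrench, pipe flange, spray can or nut is lifted, knocked over or moved by more than 30 mm (distance of any of wrench, pipe_flange, spray_can, nut from where it was at the start of the episode above 0.03 m or height (world z) of any of wrench, pipe_flange, spray_can, nut above 0.018 m).
It also fails if it takes over 51 s, if anything falls off the work surface, if the arm or the gripper's body presses on something with over 40 N, if the wrist force passes 120 N, or if a joint passes its speed limit or range.

ROBOT

A 7-joint arm with a two-finger parallel gripper is mounted at the origin on the work surface. World frame = base frame: x ahead of the robot, y to its left, z up, the work surface at z = 0. Lengths are in m, angles in rad, forces in N, time in s.
With the tool pointing down it reaches from about 0.375 to 0.925 m from the base axis. Payload 3.1 kg.
Tool frame: the origin (TCP) lies between the finger pads; the fingertips stand 19 mm ahead of it and the grasp point (between the pads) is the TCP; z points along the fingers, y is the direction in which the jaws open and shut (so a half turn about z gives the same grasp; the last joint's range is limited). The gripper opens to 85 mm and grips with 20 to 120 N. Pads are 22 mm wide; open, the fingers measure 114 mm over their backs; the gripper's body (76 mm by 85 mm) begins 54 mm behind the grasp point. The pads swing forward as they close: fully open they stand 13 mm farther back than shut.
Start: joints at [1.05, 0.383, 0.044, 1.598, -0.018, 1.161, -0.05], TCP at [0.267, -0.593, 0.25] pointing down, gripper open.
Joint ranges: [-2.61, 2.61], [-0.41, 2.15], [-1.48, 1.57], [0, 2.5], [-1.57, 4.71], [0.05, 1.97], [-2.85, 2.85]. Speed limits (rad/s): [2.79, 2.79, 3.14, 3.14, 3.14, 3.14, 3.14].

INTERFACE

Orientations are given as a unit quaternion [x, y, z, w].
In Python, from bench import move_ptp, movel, move_j, move_gripper, pause, inverse_kinematics, read_camera, camera_params, MotionError, sign_off, look_for, tip_of, read_time_s, read_qpos, read_joint_vel, read_effort, read_eef_pos, read_tcp_rot, read_ft_force, read_ft_torque, read_finger_gap gives the robot as it stands. Calls block until the motion is done:
- move_ptp(position, orientation): joint-space move of the TCP to a pose.
- movel(position, orientation=None, speed=0.15): straight line of the TCP; orientation=None keeps the orientation; speed is the mean speed in m/s.
- move_j(angles): joint-space move.
- move_gripper(opening, effort=None): finger opening in m; effort is the grip in N (None keeps the last); returns when the fingers have stopped.
- pause(seconds).
- inverse_kinematics(position, orientation): joint angles nearest the present ones, or None.
- read_camera(name): name is "scene" or "top" or "wrist"; returns the picture (384x512x3 uint8, red, green, blue); there is no depth.
- camera_params(name): a dict with "K" (3x3 intrinsics, pixels), "camera_from_world" (4x4, takes a point from world to camera coordinates). Camera axes: x right, y down, z forward; pixel columns grow to the right and rows downward; lengths in m; the calibration is good to about 2 mm. A picture is of the moment at which its call begins: read the wrist's pose just before it. camera_params takes no time and is no camera call; for the wrist camera it gives the pose at the moment of the call.
A pose or a line that the arm cannot do raises MotionError and nothing moves.
- sign_off(): hands the job in, once; it reports no verdict.
Trained networks look in the newest picture that a camera, given by its name, has taken for a name from the list of things; names that differ only in an ending like _2 or _b are one class to them, and where a whole thing is asked for, a point or a joint stands for the part that bears it (a point fixed in the world has none). Each returns a list of dicts, best first, with "confidence" (0 to 1); they miss things now and then, are a little off and sometimes report something else, mostly with a low value. They report only what shows in the picture. A call takes as long as a camera call. They do not tell look-alikes from the thing itself.
- look_for(camera, name): "at" ([column, row] in pixels, amid what is visible of it).
- tip_of(camera, name): "at" ([column, row] in pixels: a listed point, or the origin of a listed thing).
Readings, each from a call of its own:
- read_time_s(): time.
- read_qpos(): joint angles.
- read_joint_vel(): joint speeds.
- read_effort(): joint torques, N m.
- read_eef_pos(): TCP position.
- read_tcp_rot(): TCP orientation.
- read_ft_force(): force on the tool from outside, world axes, zero at the start.
- read_ft_torque(): the same for the moment, N m.
- read_finger_gap(): finger opening in m.
Only numpy, scipy, OpenCV 4.12 (cv2) and the standard library are available. Lean on these libraries where they do the work, as an engineer would, in place of code of your own. Each camera call takes 0.05 s, during which the arm holds its last target. There are 200 camera calls.

## Working session

There is one attempt and no reset: what is moved stays moved. The work goes in short steps, each a Python script; the robot and the scene stay as the last script left them, time stands still between calls to the robot, and variables do not carry over. Pictures are saved under pics/ and viewed, about 8 in all and at most 12, crops included, and the job is handed in when it is done.

```bash
mkdir -p pics; ls
python3 - <<'E'
from bench import *
import cv2,numpy as np
ims=[]
for c in("scene","top"):
    im=read_camera(c);cv2.imwrite(f"pics/{c}0.png",im[...,::-1])
    P=camera_params(c);print(c,P["K"],P["camera_from_world"])
    for n in("tray_built","tray_stripped","flag_built_hinge","flag_built_edge","flag_stripped_hinge","flag_stripped_edge","pipe_flange","spray_can","wrench","nut"):
        print(n,[(np.round(d["at"]).tolist(),round(d["confidence"],2)) for d in tip_of(c,n)[:4]])
print(read_time_s(),read_eef_pos(),read_tcp_rot())
E
```

```text
pics
scene [[350.70462823   0.         254.59776091]
 [  0.         350.70462823 194.38354301]
 [  0.           0.           1.        ]] [[-0.6419847   0.7666374  -0.01107869  0.24724476]
 [ 0.42033018  0.33982778 -0.84133205 -0.16800057]
 [-0.64123177 -0.54477901 -0.54040507  1.34075246]
 [ 0.          0.          0.          1.        ]]
tray_built [([269.0, 250.0], 0.86)]
tray_stripped [([178.0, 193.0], 0.65)]
flag_built_hinge [([269.0, 224.0], 0.73)]
flag_built_edge [([281.0, 206.0], 0.76)]
flag_stripped_hinge [([174.0, 165.0], 0.63)]
flag_stripped_edge [([187.0, 153.0], 0.77)]
pipe_flange [([198.0, 236.0], 0.76), ([262.0, 216.0], 0.76), ([297.0, 204.0], 0.72), ([224.0, 214.0], 0.58)]
spray_can [([372.0, 291.0], 0.86)]
wrench [([248.0, 201.0], 0.73)]
nut [([202.0, 175.0], 0.56)]
top [[353.06297982   0.         257.28141755]
 [  0.         353.06297982 196.94744257]
 [  0.           0.           1.        ]] [[ 0.02178507 -0.99975553 -0.003781    0.08545457]
 [-0.98535297 -0.02083114 -0.16925007  0.4960167 ]
 [ 0.16912993  0.00741274 -0.98556589  0.92653483]
 [ 0.          0.          0.          1.        ]]
tray_built [([217.0, 170.0], 0.57)]
tray_stripped [([354.0, 183.0], 0.69), ([367.0, 199.0], 0.42)]
flag_built_hinge [([212.0, 158.0], 0.96), ([287.0, 225.0], 0.37)]
flag_built_edge [([214.0, 182.0], 0.91)]
flag_stripped_hinge [([362.0, 171.0], 0.57)]
flag_stripped_edge [([367.0, 197.0], 0.73)]
pipe_flange [([239.0, 249.0], 0.92), ([281.0, 146.0], 0.88), ([363.0, 225.0], 0.73), ([288.0, 185.0], 0.71)]
spray_can [([133.0, 183.0], 0.84)]
wrench [([288.0, 224.0], 0.85)]
nut [([364.0, 226.0], 0.41)]
1.1 [ 0.26668932 -0.59277959  0.25028072] [9.77739654e-01 2.09821754e-01 4.49868357e-06 6.61761229e-07]
```

Run:
```python
import cv2,numpy as np
a=cv2.imread("pics/scene0.png");b=cv2.imread("pics/top0.png")
cv2.imwrite("pics/s1.png",cv2.resize(a[90:320,120:420],(780,598),interpolation=3))
cv2.imwrite("pics/t1.png",cv2.resize(b[0:300,100:460],(720,600),interpolation=3))
```

```text
(no output)
```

View pics/s1.png

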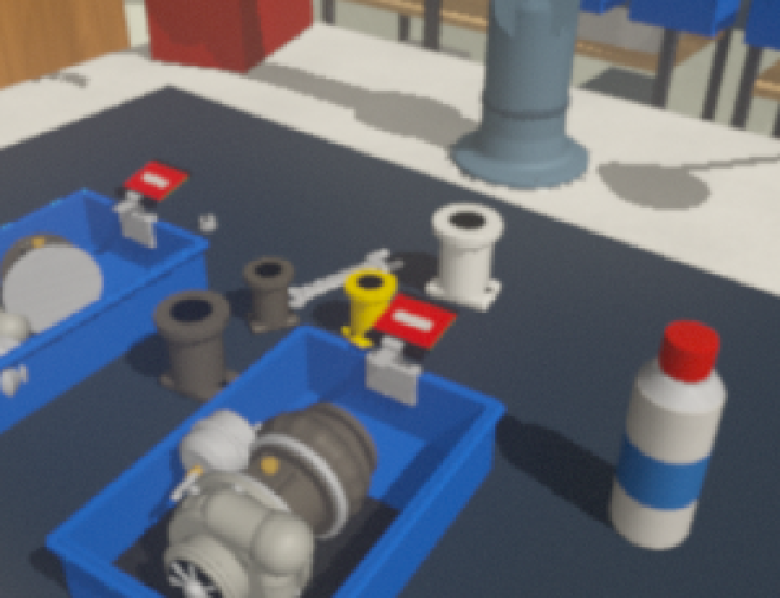

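View pics/t1.png

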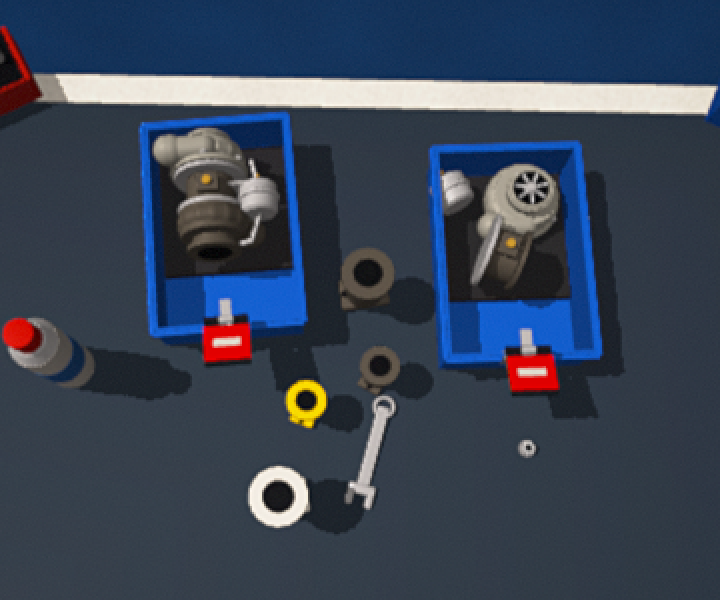

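Scene crop: the near tray (flag near crop (412,320)) holds aluminium and iron snails bolted in line. Top crop: the left tray at (225,225) is the assembled one, with its flag at (227,342). The right tray at (515,250) has a loose face-up compressor, a cartridge and an actuator can.

There are four flanges in the top crop: yellow (305,400), white (278,495), large dark (367,275) and small dark (380,368). The small dark one is the pipe_flange. Next I triangulate.

```bash
cat > h.py <<'E'
from bench import *
import numpy as np,cv2
from scipy.spatial.transform import Rotation as R
def proj(c,X,P=None):
    P=P or camera_params(c);q=P["camera_from_world"]@np.append(X,1);return (P["K"]@(q[:3]/q[2]))[:2]
def tri(obs):  # list of (params,pixel)
    Ms=[p["K"]@p["camera_from_world"][:3] for p,_ in obs];A=[]
    for M,(u,v) in zip(Ms,[o[1] for o in obs]): A+=[u*M[2]-M[0],v*M[2]-M[1]]
    x=np.linalg.svd(np.array(A))[2][-1];X=x[:3]/x[3]
    return X,[round(float(np.linalg.norm(proj(0,X,p)-uv)),1) for p,uv in obs]
def quat(down,yaw):  # tool z: heading yaw, pitched `down` rad below horizontal; jaws (y) horizontal
    z=np.array([np.cos(down)*np.cos(yaw),np.cos(down)*np.sin(yaw),-np.sin(down)])
    y=np.array([-np.sin(yaw),np.cos(yaw),0]);return z,y
def Q(down,yaw,flip=1):
    z,y=quat(down,yaw);y=y*flip;return R.from_matrix(np.c_[np.cross(y,z),y,z]).as_quat()
E
python3 - <<'E'
from h import *
S,T=camera_params("scene"),camera_params("top")
for n in("tray_built","flag_built_hinge","flag_built_edge","flag_stripped_hinge","spray_can"):
    o=[(p,tip_of(c,n)[0]["at"]) for c,p in(("scene",S),("top",T))]
    X,e=tri(o);print(n,X.round(4),e)
def plane(p,uv,z):
    M=p["K"]@p["camera_from_world"][:3];H=np.c_[M[:,0],M[:,1],M[:,2]*z+M[:,3]];x=np.linalg.solve(H,[*uv,1]);return (x[:2]/x[2]).round(3)
# tray back-wall top corners & front from top crop (x/2+100,y/2), rim z=.078
for q in((141,123),(289,113),(305,325),(150,338)):print(plane(T,(q[0]/2+100,q[1]/2),.078))
for n,q,z in(("yellow",(303,422),.003),("white",(278,520),.003),("smalldark",(378,388),.003),("turbofront",(212,262),.1)):print(n,plane(T,(q[0]/2+100,q[1]/2),z))
X=np.array
for pos in([.5,.1,.1],[.57,.1,.17]):
  for d in(.2,.4,.7,1.):
    for f in(1,-1):
      q=inverse_kinematics(pos,Q(d,0,f));print(pos,d,f,None if q is None else np.round(q,2))
E
```

```text
tray_built [0.5777 0.2104 0.0144] [1.2, 1.0]
flag_built_hinge [0.5869 0.2163 0.1016] [0.7, 0.6]
flag_built_edge [0.5207 0.2041 0.1105] [1.8, 1.7]
flag_stripped_hinge [ 0.5525 -0.1697  0.1096] [1.8, 2.0]
spray_can [0.5335 0.4528 0.0045] [0.7, 0.5]
[0.872 0.35 ]
[0.891 0.141]
[0.582 0.111]
[0.559 0.318]
yellow [0.46  0.112]
white [0.322 0.143]
smalldark [0.511 0.006]
turbofront [0.66  0.236]
[0.5, 0.1, 0.1] 0.2 1 None
[0.5, 0.1, 0.1] 0.2 -1 None
[0.5, 0.1, 0.1] 0.4 1 None
[0.5, 0.1, 0.1] 0.4 -1 None
[0.5, 0.1, 0.1] 0.7 1 None
[0.5, 0.1, 0.1] 0.7 -1 None
[0.5, 0.1, 0.1] 1.0 1 [ 0.09  0.2  -0.51  2.4   1.49  0.3  -0.22]
[0.5, 0.1, 0.1] 1.0 -1 [-1.45  0.34  1.15  2.46 -1.55  0.09 -0.46]
[0.57, 0.1, 0.17] 0.2 1 None
[0.57, 0.1, 0.17] 0.2 -1 None
[0.57, 0.1, 0.17] 0.4 1 None
[0.57, 0.1, 0.17] 0.4 -1 None
[0.57, 0.1, 0.17] 0.7 1 [ 0.76  0.39 -1.23  2.37  2.04  0.65 -0.54]
[0.57, 0.1, 0.17] 0.7 -1 [-0.45  0.14  0.04  2.42  2.22  0.38  2.18]
[0.57, 0.1, 0.17] 1.0 1 [ 0.12  0.15 -0.48  2.22  0.84  0.34  0.5 ]
[0.57, 0.1, 0.17] 1.0 -1 [ 0.36  0.19 -0.74  2.21  0.94  0.38 -2.72]
```

Run:
```python
from h import *
H=np.array([.583,.2145,.101]);ty=.1
ex=np.array([np.cos(ty),np.sin(ty),0]);ez=np.array([0,0,1.])
pts=[H+r*(-np.cos(a)*ex+np.sin(a)*ez) for r,a in((.066,0),(.075,.8),(.075,1.57),(.06,2.3),(.06,2.9))]
for d in(.5,.7,.85,1.0):
  for yaw in np.radians([-90,-60,-30,0,30,60,90,120]):
    for f in(1,-1):
      r=[inverse_kinematics(p-.019*quat(d,yaw)[0],Q(d,yaw,f)) for p in pts]
      s=''.join('.' if q is None else 'X' for q in r)
      if 'X' in s:print(d,round(np.degrees(yaw)),f,s,*[q.round(1).tolist() for q in(r[0],r[-1]) if q is not None])
```

```text
0.5 -90 1 XXXXX [-0.4, 0.9, -0.6, 1.5, 1.0, 1.9, -1.3] [-0.5, 1.0, -0.4, 1.2, 1.0, 1.9, -1.0]
0.5 -90 -1 XXXXX [-0.4, 0.9, -0.6, 1.5, 1.0, 1.9, 1.8] [-0.5, 1.0, -0.4, 1.2, 1.0, 1.9, 2.1]
0.5 -60 1 XXXXX [-0.3, 0.9, -0.8, 1.8, 1.3, 1.8, -1.2] [-0.2, 1.0, -0.9, 1.6, 1.5, 1.9, -1.0]
0.5 -60 -1 XXXXX [-0.3, 0.9, -0.8, 1.8, 1.3, 1.8, 1.9] [-0.2, 1.0, -0.8, 1.6, 1.5, 1.8, 2.2]
0.5 -30 1 XXXXX [-0.2, 0.7, -0.8, 2.2, 1.7, 1.5, -1.1] [-0.1, 0.8, -0.8, 2.0, 1.8, 1.5, -0.9]
0.5 -30 -1 XXXXX [-0.8, 0.5, -0.2, 2.2, 1.4, 1.2, 2.0] [-0.9, 0.6, 0.0, 2.0, 1.5, 1.0, 2.2]
0.5 0 1 XXXXX [-0.7, 0.4, -0.2, 2.5, 2.2, 1.0, -1.3] [-0.3, 0.5, -0.4, 2.3, 2.3, 0.9, -1.1]
0.5 0 -1 XXXXX [-0.7, 0.4, -0.2, 2.5, 2.2, 1.0, 1.8] [-0.3, 0.5, -0.4, 2.3, 2.3, 0.9, 2.1]
0.5 30 1 ..XXX [0.8, 1.0, -1.3, 2.3, 2.8, 0.6, -0.3]
0.5 30 -1 ..XXX [0.8, 1.0, -1.3, 2.3, 2.8, 0.6, 2.8]
0.5 60 1 XXXXX [-1.0, 1.0, 1.1, 2.4, 4.1, 1.7, -2.2] [0.7, 0.7, -0.8, 2.1, -1.5, 0.4, -2.1]
0.5 60 -1 XXXXX [-1.0, 1.0, 1.1, 2.4, 4.1, 1.7, 0.9] [0.6, 0.7, -0.8, 2.1, -1.6, 0.5, 1.0]
0.5 90 1 XXXXX [0.2, 0.6, -0.2, 2.0, -1.2, 1.1, -2.1] [0.1, 0.7, -0.
[... 3971 characters left out ...]
7, 0.1, 1.0] [0.4, 0.5, -0.8, 2.0, 0.9, 0.3, 1.0]
1.0 30 -1 XXXXX [-0.4, 0.2, -0.0, 2.3, -0.7, 0.1, -0.8] [-0.1, 0.4, -0.3, 2.1, -0.1, 0.2, -1.3]
1.0 60 1 XXXXX [0.9, 0.6, -1.2, 2.2, 0.5, 0.3, 2.0] [0.7, 0.9, -1.3, 1.9, 0.7, 0.6, 1.9]
1.0 60 -1 XXXXX [0.4, 0.3, -0.6, 2.2, -0.7, 0.4, -0.1] [0.3, 0.5, -0.6, 1.9, -0.3, 0.4, -0.4]
1.0 90 1 XXXXX [0.1, 0.4, -0.3, 2.0, -0.7, 0.8, -2.8] [-0.9, 0.9, 1.1, 1.8, -1.4, 1.5, -2.4]
1.0 90 -1 XXXXX [0.4, 0.5, -0.7, 2.0, -0.4, 0.7, 0.2] [0.3, 0.6, -0.6, 1.7, -0.3, 0.8, 0.1]
1.0 120 1 XXXXX [0.1, 0.5, -0.3, 1.8, -0.4, 1.1, -2.5] [0.0, 0.7, -0.2, 1.5, -0.4, 1.2, -2.6]
1.0 120 -1 XXXXX [0.4, 0.6, -0.7, 1.8, -0.2, 1.0, 0.4] [0.3, 0.8, -0.7, 1.5, -0.1, 1.2, 0.3]
```

Run:
```python
from h import *
q0=read_tcp_rot()
move_gripper(0.0,20)
movel([.267,-.593,.40],speed=.4)
obs={};S,T=camera_params("scene"),camera_params("top")
qd=Q(1.3,np.radians(-30))
for i,p in enumerate(([.45,.22,.33],[.45,.30,.36])):
    move_ptp(p,qd);pause(.3)
    P=camera_params("wrist");im=read_camera("wrist");cv2.imwrite(f"pics/w{i}.png",im[...,::-1])
    for n in("flag_built_hinge","flag_built_edge","tray_built"):
        d=tip_of("wrist",n);print(i,n,[(np.round(x["at"],1).tolist(),round(x["confidence"],2)) for x in d[:2]])
        if d:obs.setdefault(n,[]).append((P,d[0]["at"]))
for n in obs:
    if len(obs[n])>1:print(n,*[np.round(a,4) for a in tri(obs[n])])
print(read_time_s(),read_finger_gap(),read_qpos().round(2) if hasattr(read_qpos(),'round') else read_qpos())
a=cv2.imread("pics/w0.png");b=cv2.imread("pics/w1.png");cv2.imwrite("pics/w01.png",cv2.resize(np.hstack([a,b]),(800,300),interpolation=cv2.INTER_AREA))
```

```text
0 flag_built_hinge [([300.6, 201.9], 0.86)]
0 flag_built_edge [([276.6, 165.3], 0.82)]
0 tray_built [([290.3, 161.0], 0.97)]
1 flag_built_hinge [([245.9, 211.2], 0.81), ([22.1, 207.1], 0.3)]
1 flag_built_edge [([223.3, 179.7], 0.79)]
1 tray_built [([251.5, 173.1], 0.94)]
flag_built_hinge [0.5637 0.2199 0.1351] [0.3 0.3]
flag_built_edge [0.5127 0.2148 0.1196] [0. 0.]
tray_built [ 0.5918  0.2103 -0.0192] [0.9 0.8]
7.2667 -0.0003016641493896202 [ 0.44  0.3  -1.44  1.76  0.58  1.36 -0.07]
```

View pics/w01.png

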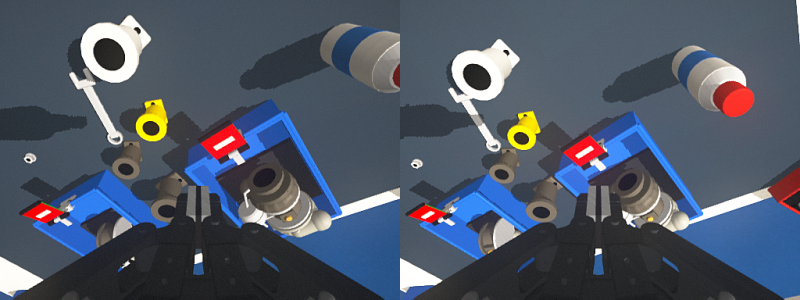

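Run:
```python
from h import *
from scipy.optimize import least_squares
P=camera_params("wrist");q=read_eef_pos()
S,T=camera_params("scene"),camera_params("top")
E=[];Pw1=P
# offset between the two wrist stations: same orientation, so shift the camera centre
Pw0={"K":P["K"],"camera_from_world":P["camera_from_world"].copy()}
d=np.array([.45,.22,.33])-np.array(q);Pw0["camera_from_world"][:3,3]-=P["camera_from_world"][:3,:3]@d
O=[(Pw0,"h",(300.6,201.9)),(Pw0,"e",(276.6,165.3)),(Pw1,"h",(245.9,211.2)),(Pw1,"e",(223.3,179.7)),(Pw0,"o",(290.3,161)),(Pw1,"o",(251.5,173.1))]
for c,p in(("scene",S),("top",T)):
    read_camera(c)
    for k,n in(("h","flag_built_hinge"),("e","flag_built_edge"),("o","tray_built")):
        r=tip_of(c,n); 
        if r:O.append((p,k,r[0]["at"]))
def pts(v):
    x,y,w,f,z=v;e=np.array([np.cos(w),np.sin(w),0]);h=np.array([x,y,z])
    return dict(h=h,e=h+.061*(-np.cos(f)*e+np.sin(f)*np.array([0,0,1])),o=np.array([x,y,.003]))
res=lambda v:np.r_[np.concatenate([proj(0,pts(v)[k],p)-uv for p,k,uv in O]),(v[2]-.1)/.02,(v[4]-.101)/.002]
s=least_squares(res,[.58,.215,.1,.1,.101],loss="soft_l1");print(s.x.round(4));print(pts(s.x)["e"].round(4))
for (p,k,uv),r in zip(O,res(s.x)[:-2].reshape(-1,2)):print(k,r.round(1))
a=cv2.imread("pics/w1.png")
e=np.array([np.cos(s.x[2]),np.sin(s.x[2]),0]);yy=np.array([-e[1],e[0],0])
def dr(im,p,x0,y0,k):
    P_=pts(s.x);c=cv2.resize(im[y0:y0+110,x0:x0+130],None,fx=k,fy=k,interpolation=3)
    for m in("h","e"):
        for t in(-.03,0,.03):
            u=(proj(0,P_[m]+t*yy,p)-[x0,y0]+.5)*k;cv2.drawMarker(c,(int(u[0]),int(u[1])),(0,255,0) if m=="h" else (255,255,0),0,8,1)
    return c
t=cv2.imread("pics/top0.png")
w0=cv2.imread("pics/w0.png")
cv2.imwrite("pics/fit.png",np.hstack([dr(w0,Pw0,220,130,3),dr(t,T,150,110,3)]));print(read_time_s())
```

```text
[ 0.5809  0.2148  0.0927 -0.0164  0.1057]
[0.5201 0.2092 0.1047]
h [-0.9 -2.9]
e [-2.   0.6]
h [ 2.7 -2.4]
e [-0.3  0.4]
o [1.3 0.9]
o [-2.1  0.3]
h [-0.1 -1.2]
e [4.4 1.9]
o [-0.4  3.5]
h [-1.4 -3.4]
e [-1.6  1.1]
o [ 1.1 -1. ]
7.6667
```

View pics/fit.png

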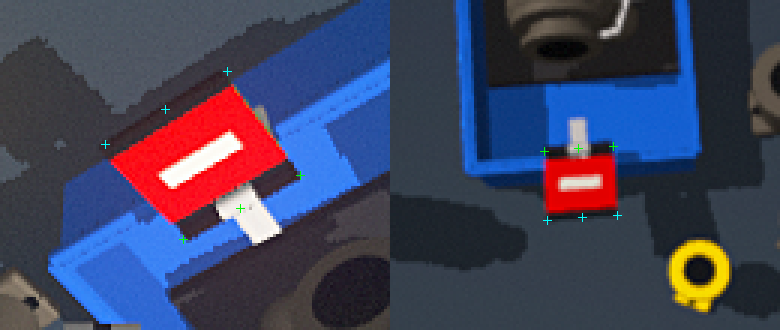

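Fit overlay: in the wrist crop the hinge and bead markers sit on the flag. In the top crop the bead marker is about 1.5 px outward, so the flag may be slightly raised. The left tray again shows the dark and aluminium housings joined, which confirms it as the built one. Now I plan the push arc and check it without moving.

```bash
cat > plan.py <<'E'
from h import *
H=np.array([.5815,.215,.102]);w=.093;Z=np.array([0,0,1.])
e=np.array([np.cos(w),np.sin(w),0]);yy=np.cross(Z,e)
def axes(d,yaw):
    z,j=quat(d,yaw);return z,j,np.cross(z,j)*-1   # d, jaw, n(upper)
def fr(phi): return -np.cos(phi)*e+np.sin(phi)*Z, -(np.sin(phi)*e+np.cos(phi)*Z)
def pose(phi,p,yaw,r=.050,extra=0.,y0=0.):
    t,g=fr(phi);d,j,n=axes(p,yaw)
    h=.011*abs(n@g)+.0145*abs(j@g)
    return H+r*t+g*(.002+h+extra)+y0*yy-.019*d
def inflag(tcp,phi):
    t,g=fr(phi);v=tcp-H;return np.array([-(v@t),v@yy,-(v@g)])*1e3
pit=lambda phi:.45+.55*np.clip((phi-.5)/2.3,0,1)
E
python3 - <<'E'
from plan import *
print(axes(.45,0)[2])
for yd in(-35,-20):
  yaw=np.radians(yd)
  for phi in np.r_[0,.25,.5:3.2:.44]:
    p=pit(phi);T=pose(phi,p,yaw);q=inverse_kinematics(T,Q(p,yaw,1))
    print(yd,round(phi,2),T.round(3),*[inflag(T,f).round().tolist() for f in(phi,phi+.15,phi+.3)],None if q is None else q.round(2))
print(inverse_kinematics(pose(0,.45,yaw)-.1*axes(.45,yaw)[0]-[0,0,.007],Q(.45,yaw)))
E
```

```text
[-0.43496553 -0.         -0.9004471 ]
-35 0.0 [0.518 0.22  0.098] [-63.0, 11.0, -4.0] [-62.0, 11.0, -13.0] [-59.0, 11.0, -22.0] [-0.29  0.81 -0.8   2.1   1.65  1.64 -1.14]
-35 0.25 [0.516 0.22  0.108] [-65.0, 11.0, -10.0] [-62.0, 11.0, -20.0] [-59.0, 11.0, -29.0] [-0.27  0.8  -0.83  2.11  1.65  1.65 -1.12]
-35 0.5 [0.516 0.22  0.119] [-65.0, 11.0, -16.0] [-62.0, 11.0, -26.0] [-58.0, 11.0, -35.0] [-0.25  0.79 -0.86  2.11  1.64  1.66 -1.1 ]
-35 0.94 [0.524 0.22  0.141] [-65.0, 10.0, -23.0] [-61.0, 10.0, -32.0] [-56.0, 10.0, -41.0] [-0.17  0.68 -0.9   2.1   1.56  1.54 -0.99]
-35 1.38 [0.542 0.221 0.159] [-64.0, 10.0, -27.0] [-59.0, 10.0, -36.0] [-53.0, 10.0, -45.0] [-0.14  0.58 -0.87  2.06  1.45  1.37 -0.86]
-35 1.82 [0.568 0.223 0.167] [-60.0, 9.0, -28.0] [-55.0, 9.0, -37.0] [-49.0, 9.0, -45.0] [-0.09  0.54 -0.85  2.    1.35  1.25 -0.72]
-35 2.26 [0.596 0.224 0.161] [-55.0, 8.0, -26.0] [-51.0, 8.0, -34.0] [-45.0, 8.0, -41.0] [-0.04  0.55 -0.83  1.93  1.28  1.17 -0.59]
-35 2.7 [0.614 0.225 0.147] [-49.0, 7.0, -26.0] [-45.0, 7.0, -33.0] [-39.0, 7.0, -40.0] [ 0.01  0.59 -0.84  1.87  1.21 
[... 725 characters left out ...]
-59.0, 6.0, -36.0] [-53.0, 6.0, -45.0] [-0.02  0.49 -0.92  2.2   1.62  1.17 -0.78]
-20 1.82 [0.569 0.22  0.167] [-60.0, 6.0, -28.0] [-55.0, 6.0, -37.0] [-49.0, 6.0, -44.0] [ 0.04  0.47 -0.92  2.12  1.5   1.06 -0.61]
-20 2.26 [0.595 0.222 0.16 ] [-54.0, 5.0, -26.0] [-50.0, 5.0, -34.0] [-44.0, 5.0, -41.0] [ 0.1   0.5  -0.93  2.04  1.4   1.   -0.45]
-20 2.7 [0.614 0.223 0.145] [-48.0, 5.0, -25.0] [-44.0, 5.0, -32.0] [-38.0, 5.0, -38.0] [ 0.15  0.56 -0.94  1.96  1.31  0.97 -0.32]
-20 3.14 [0.622 0.223 0.126] [-41.0, 4.0, -24.0] [-37.0, 4.0, -30.0] [-32.0, 4.0, -35.0] [ 0.13  0.6  -0.91  1.94  1.32  0.95 -0.31]
[-0.33969536  0.66871049 -0.92771895  2.32202129  1.65755753  1.60952237
 -1.15769817]
```

Run:
```python
from plan import *
yaw=np.radians(-20);p=.45;q=Q(p,yaw);d=axes(p,yaw)[0]
t0=pose(0,p,yaw,extra=.018);pre=t0-.1*d
move_ptp(pre+[0,0,.15],q);movel(pre,q,speed=.15)
f0=np.array(read_ft_force());movel(t0,q,speed=.06)
print(t0,read_eef_pos(),np.array(read_ft_force())-f0,read_time_s(),read_qpos())
a=read_camera("scene")[...,::-1];b=read_camera("top")[...,::-1];c=read_camera("wrist")[...,::-1]
cv2.imwrite("pics/en.png",np.hstack([cv2.resize(a[130:290,190:350],(400,400),interpolation=3),cv2.resize(b[90:250,130:290],(400,400),interpolation=3)]))
```

```text
[0.51563934 0.21620815 0.08035943] [0.51543246 0.21656927 0.08047629] [-0.19667233 -0.64733624  0.71236922] 11.4833 [-0.19048784  0.8218547  -0.83641099  2.26147936  1.92867494  1.57058872
 -1.12416429]
```

View pics/en.png

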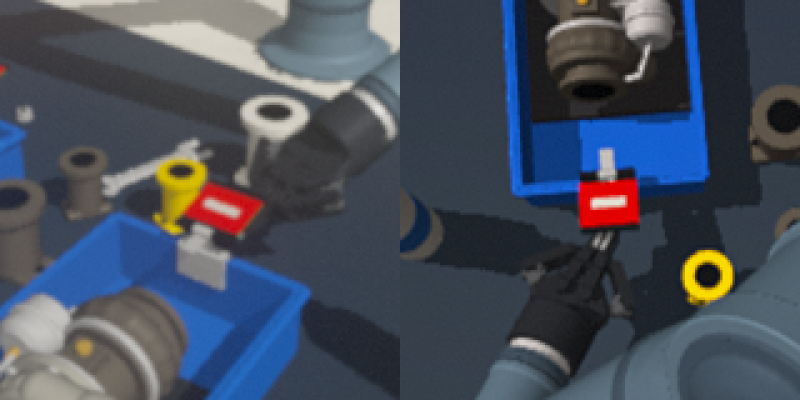

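The fingertip is now under the flag's free edge (top crop (605,240)) and nothing else has moved. Next I swing the flag over in stages.

Run:
```python
from plan import *
yaw=np.radians(-20)
for phi in np.r_[0:2.45:.2]:
    p=pit(phi);movel(pose(phi,p,yaw,extra=.004 if phi<.1 else 0),Q(p,yaw),speed=.07)
    f=np.array(read_ft_force());print(round(phi,2),f.round(1),end=' ')
    if np.linalg.norm(f)>12:print("STOP");break
print(read_time_s())
a=read_camera("scene")[...,::-1];b=read_camera("top")[...,::-1]
cv2.imwrite("pics/mid.png",np.hstack([cv2.resize(a[130:290,190:350],(400,400),interpolation=3),cv2.resize(b[90:250,130:290],(400,400),interpolation=3)]))
```

```text
0.0 [-0.6 -0.2  0. ] 0.2 [-0.3  0.7 -0.1] 0.4 [-0.2  0.4  0.1] 0.6 [ 0.6 -0.4 -0.7] 0.8 [-0.3 -0.6  1. ] 1.0 [ 0.8  0.7 -0. ] 1.2 [ 0.4 -0.2  0.3] 1.4 [-0.7  0.2  0.1] 1.6 [-0.3  0.1  0.4] 1.8 [ 0.   0.1 -1.5] 2.0 [-0.4 -0.4 -0.6] 2.2 [ 0.   0.2 -0.2] 2.4 [ 0.5  0.7 -0.5] 15.7917
```

View pics/mid.png

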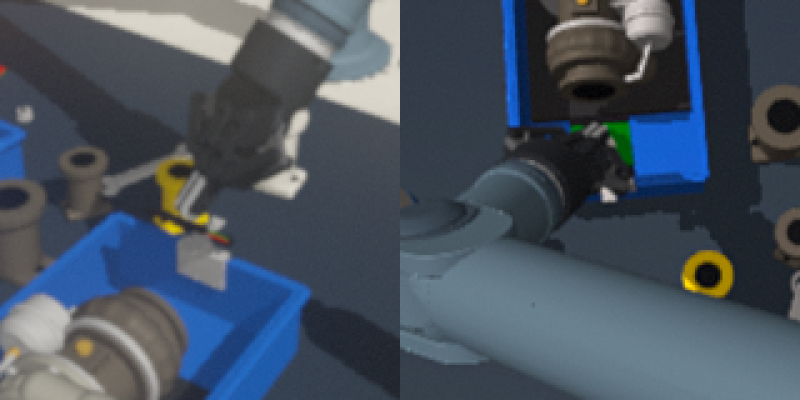

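The flag is past upright and its green face shows at (620,145). I continue down to the stop, pressing gently with a force check, then back off.

Run:
```python
from plan import *
yaw=np.radians(-20)
for phi in(2.6,2.8,2.95,3.05,3.14):
    p=pit(phi);T=pose(phi,p,yaw);movel(T,Q(p,yaw),speed=.06)
    f=np.array(read_ft_force());print(phi,f.round(1))
    if np.linalg.norm(f)>12:break
z=0
while np.mean([read_ft_force()[2] for _ in range(4)])<6 and z<.009:
    z+=.001;movel(T-[0,0,z],Q(p,yaw),speed=.02)
    print(z,np.round(read_ft_force(),1))
d=axes(p,yaw)[0]
movel(T+[0,0,.05],Q(p,yaw),speed=.15)
movel(T+np.array([-.12,0,.16]),Q(p,yaw),speed=.25)
move_ptp([.40,.05,.42],Q(1.3,np.radians(-30)));pause(.4)
print(read_time_s(),np.round(read_ft_force(),1))
a=read_camera("scene")[...,::-1];b=read_camera("top")[...,::-1]
cv2.imwrite("pics/end.png",np.hstack([cv2.resize(a[90:290,150:350],(400,400),interpolation=3),cv2.resize(b[70:270,110:310],(400,400),interpolation=3)]))
for c in("scene","top"):
    for n in("flag_built_hinge","flag_built_edge","flag_stripped_edge"):print(c,n,[np.round(x["at"]).tolist() for x in tip_of(c,n)[:1]])
    t=.061*e
    print("pred",proj(c,H).round(),proj(c,H+t).round(),proj(c,H+.061*(np.cos(.2)*e+np.sin(.2)*Z)).round())
```

```text
2.6 [-0.7  0.  -0.3]
2.8 [ 0.9  0.4 -0.1]
2.95 [ 0.1  0.3 -0. ]
3.05 [-1.1 -1.1 -0.2]
3.14 [ 0.3 -0.7 -0.6]
0.001 [0.4 0.6 0.4]
0.002 [ 0.3 -0.3 -0.4]
0.003 [0.7 0.3 0.9]
0.004 [-2.  -1.5  5.8]
0.005 [-4.4 -2.   9.7]
21.2917 [-0.8  0.3 -0.3]
scene flag_built_hinge [[270.0, 223.0]]
scene flag_built_edge [[255.0, 237.0]]
scene flag_stripped_edge [[188.0, 151.0]]
pred [271. 222.] [256. 237.] [256. 232.]
top flag_built_hinge [[214.0, 160.0]]
top flag_built_edge [[212.0, 137.0]]
top flag_stripped_edge [[366.0, 198.0]]
pred [213. 159.] [211. 137.] [211. 136.]
```

View pics/end.png

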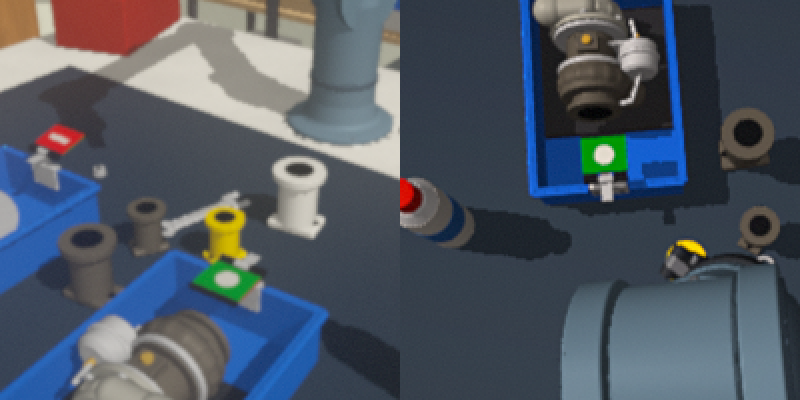

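The flag lies flat with the green face and white disc up (top crop (603,155)). The bead pixel matches the level prediction, and the press met a firm stop. The stripped tray's flag is still red, the other things are in place, and the hand is clear.

```bash
python3 -c "
from bench import *
print(read_ft_force());sign_off();print(read_time_s())"
```

```text
[-0.436223   -0.79792073  0.58468488]
the job is handed in; nothing more can be done
the job is handed in; nothing more can be done
```

The assembled turbo's tray (left in the top view) now has its flag flat with the green face up, and I handed the job in at about 21 s of the 51 s allowed. I slid the shut fingertips under the free edge, pushed the flag over its hinge, and pressed it down until the force rose to about 10 N. Then I drew the hand back.

**Last checks:**
- **Built flag:** in both fixed cameras the flag's edge was within about 1 px of where it should be when level. The scene camera would show a 0.2 rad error as about 5 px. The top camera barely changes with that angle, so it adds little.
- **Stripped flag:** its edge is within about 2 px of the start, with the red face up.
- **Other things:** in the final picture the trays, flange, wrench, nut and can looked unmoved. I judged this by eye and did not measure it; the arm hid part of the wrench in the top view, but it was clear in the scene view.
- **Contact:** the wrist force was back at noise level, so the hand touches nothing.

**Disagreements:** the wrist-camera-only estimate put the hinge about 30 mm too high, so I used a fit over all views with the stated height as a soft guide. Even so, the firm stop came about 4 mm lower than that fit predicted, and the force-checked press covered the difference.

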